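# Turn the stone core's flat up and slide it under the microscope hood

## Task

The ground flat of the stone core is to be inspected under the microscope. Turn the core in its V-block carriage until the flat faces straight up, then slide the carriage along the guideway, under the hood, fully home against the end stop. Do not bump the hood, let go of everything, and leave the other things on the bench where they are.

Things in the scene. Friction and masses are not known exactly. Their poses are not given: they have to be found in the camera images.
- scope: inspection microscope, fixed. Origin on the bench surface under its optical axis; its +y is the way the carriage slides in, +x points away from the robot (turned up to 0.2 rad). Base plate 160 mm wide, 12 mm thick, y -350 to +200 mm; on it two rails 73 mm apart inside (tops 24 mm above the bench) form the guideway. Column at y +125 to +185 mm, 412 mm high.
- hood: white box-shaped light hood, fixed over the inner end of the guideway, microscope tube and arm above it; origin and axes as scope. It spans x +-75 mm, y -89 to +89 mm, from 91 mm (underside) to 150 mm above the bench. The core passes under it only with its flat up (then 6 mm clear; round side up it strikes).
- core (a joint): roll of the core, rad: 0 = flat straight up, positive = flat turned down away from the robot (scope's +x); starts 0.55 to 0.95. Grey stone bar along the guideway, 40 mm diameter, 130 mm long, one paler ground flat all along it (35 mm wide, 10 mm from the axis). Spring clips keep it in the V-block: it turns stiffly (0.06 N m) about its axis, stays where left, cannot lift out.
- core_tail (a point): point on the core's axis in the middle of its free tail, 75 mm above the bench; axes of the carriage. Open for fingers all round: 33 mm further in (+y) the V-block begins (62 mm wide, clips 12 mm above the axis), 32 mm further out the core ends; the carriage plate is 53 mm below the axis.
- sled: the carriage, loose: aluminium plate 190 (along y) x 70 x 10 mm with a 60 mm long steel V-block at its inner end and a grip fin at its outer end; about 0.75 kg with the core. Origin in the middle of its underside, axes parallel to the scope's. It lies in the guideway with 1.5 mm play on each side and starts 175 to 215 mm from home.
- fin (a point): the carriage's grip fin, an upright plate 12 mm thick across the guideway, 30 mm long, 46 mm tall. Point in the middle of its thickness and length, 16 mm below its top, 52 mm above the bench; carriage plate 30 mm below, core's end 35 mm further in. At home it is 11 mm outside the hood's edge: an upright gripper would strike the hood, so lean it back, out of the hood.
- nose (a point): middle of the carriage's leading end face (its +y end), 17 mm above the bench.
- stop (a point): middle of the face of the guideway's fixed end stop, 17 mm above the bench; the nose meets it when the carriage is home. Axes as the scope's.
- amber_a_mid (a point): bystander: small amber glass bottle, 48 mm diameter, 85 mm tall; centre; stands on the robot's side of the guideway
- amber_b_mid (a point): bystander: amber glass bottle, 60 mm diameter, 110 mm tall; centre; on the left of the bench
- clear_bottle_mid (a point): bystander: clear bottle with a screw cap, 68 mm diameter, 130 mm tall; centre; left of the microscope's column
- spare_core_mid (a point): bystander: short round stone core standing on end, 40 mm diameter, 85 mm tall, not part of the job; centre; on the robot's side of the guideway
- dish_mid (a point): bystander: flat round specimen dish, 90 mm diameter, 22 mm tall; centre; beyond the guideway
- slide_box_mid (a point): bystander: flat slide box 100 x 85 x 34 mm; centre; on the bench to the right of the guideway
- tweezers_mid (a point): bystander: steel tweezers lying flat, 130 mm long, 8 mm wide; centre; right of the robot
There are look-alikes about, which are no part of the job. Leave any brown or green look-alike of the sled alone.

How it is judged (in metres and radians):
On the way, in this order (a step that is already met when the one before it is completed fails the run):
1. the core's flat faces up (within 8 degrees) before the core goes under the hood (carriage more than 155 mm from home) (value of joint core between -0.14 and 0.14 rad and y of nose in the frame of stop below -0.155 m), for 0.2 s.
2. the carriage is home against the end stop (within 4 mm) (y of nose in the frame of stop above -0.004 m and z of nose in the frame of stop between -0.003 and 0.003 m), for 0.2 s.
At the end, for the whole second after the job is handed in: The carriage lies flat in the guideway with its nose within 4 mm of the end stop, at rest, and the core's flat faces up within 8 degrees (0.14 rad) (all of step 2 and value of joint core between -0.14 and 0.14 rad and linear speed of sled below 0.01 m/s); the robot touches nothing.
It fails at once if the hood is bumped (more than 3 N) (contact force between hood and anything else above 3 N).
It fails at once if a bystander is moved more than 25 mm (distance of any of amber_a_mid, amber_b_mid, clear_bottle_mid, spare_core_mid, dish_mid, slide_box_mid, tweezers_mid from where it was at the start of the episode above 0.025 m).
It also fails if it takes over 58 s, if anything falls off the work surface, if the arm or the gripper's body presses on something with over 40 N, if the wrist force passes 120 N, or if a joint passes its speed limit or range.

## Robot

A 7-joint arm with a two-finger parallel gripper is mounted at the origin on the work surface. World frame = base frame: x ahead of the robot, y to its left, z up, the work surface at z = 0. Lengths are in mm, angles in rad, forces in N, time in s.
With the tool pointing down it reaches from about 400 to 875 mm from the base axis. Payload 4.4 kg.
Tool frame: the origin (TCP) lies at the very end of the fingers, on their centre line; the grasp point (between the pads) lies 19 mm behind it; z points along the fingers, y is the direction in which the jaws open and shut (so a half turn about z gives the same grasp; the last joint's range is limited). The gripper opens to 85 mm and grips with 20 to 120 N. Pads are 22 mm wide; open, the fingers measure 114 mm over their backs; the gripper's body (76 mm by 85 mm) begins 54 mm behind the grasp point. The pads swing forward as they close: fully open they stand 13 mm farther back than shut.
Start: joints at [1.262, 0.628, 0.038, 1.517, -0.027, 0.996, -0.02], TCP at [156.301, -630.942, 231.313] pointing down, gripper open.
Joint ranges: [-3.06, 3.06], [-0.37, 2.12], [-1.25, 1.32], [0.18, 2.47], [-1.1, 4.24], [0.23, 1.98], [-2.94, 2.94]. Speed limits (rad/s): [2.57, 2.57, 3.14, 3.14, 3.14, 3.14, 3.14].

## Interface

Orientations are given as [roll, pitch, yaw] about the fixed x, y, z axes, in that order (R = Rz(yaw) Ry(pitch) Rx(roll)).
In Python, from cell import read_state, get_image, calibration, finish_job gives the robot as it stands. The module is installed in compiled form; this text tells all that it offers.
- The arm moves only by the tool apply_moves, never from a script. Its argument "increments" is a list of rows, each an object of numbers: "tx", "ty", "tz": the shift along the world's x, y, z in m; "rx", "ry", "rz": the turn, a rotation vector about the world's x, y, z in units of 5 degrees (1.0 is 5 degrees); "claw": the finger opening in m, from 0 to 0.0854. In form: [{"tx": .., "ty": .., "tz": .., "rx": .., "ry": .., "rz": .., "claw": ..}, ...]. A call has 1 to 12 rows; each row is the pose to reach, as a shift and turn from the pose commanded when the call began; what a row does not reach only later rows make up. A row lasts 1/10 s, in which the tool goes at most 50 mm and 8.59 degrees, less where a joint would pass 70% of its speed; a pose out of reach is approached as far as the arm can. A call with a gripper value outside its range is refused whole. The fingers move at their own pace and stop on an object; the grip force is fixed at half the most. Time passes only in rows, so rows that repeat a pose let the fingers close. It gives the time, the measured TCP pose, the force and the opening at its end, in the units of the state.
- read_state(): the state, without advancing time (a new reading comes with each control period).
- get_image(name): name is "side" or "top" or "wrist"; returns the picture (384x512x3 uint8, red, green, blue); there is no depth.
- calibration(name): a dict with "camera_matrix" (3x3 intrinsics, pixels), "distortion" ([k1, k2, p1, p2, k3] as OpenCV has them; the pictures are not rectified), "origin" and "attitude" of the camera in the world. Camera axes: x right, y up, looking along -z (the intrinsics and any distortion apply to the point x, -y, -z); pixel columns grow to the right and rows downward; lengths in mm; the calibration is good to about 2 mm. A picture is of the moment at which its call begins: read the wrist's pose just before it. calibration takes no time and is no camera call; for the wrist camera it gives the pose at the moment of the call.
- finish_job(): hands the job in, once; it reports no verdict.
The state is a dict: "clock": time; "qpos": joint angles; "qd": joint speeds; "tau": joint torques, N m; "eef_pos": TCP position; "tool_rot": TCP orientation; "force": force on the tool from outside, world axes, zero at the start; "torque": the same for the moment, N m; "width": finger opening in mm.
Only numpy, scipy, OpenCV 4.12 (cv2) and the standard library are available. Lean on these libraries where they do the work, as an engineer would, in place of code of your own. Each camera call takes 0.05 s, during which the arm holds its last target. There are 200 camera calls.

## Working session

There is one attempt and no reset: what is moved stays moved. The work goes in short steps, Python scripts to look and compute and a tool call to move; the robot and the scene stay as the last step left them, time stands still between calls to the robot, and variables do not carry over. Pictures are saved under pics/ and viewed, about 8 in all and at most 12, crops included, and the job is handed in when it is done.

Besides the shell and the picture viewer there is one more tool, called as a command line: name --argument value ..., lists and objects as JSON in quotes. apply_moves: Moves the arm, as the interface text tells. Its arguments: {"type":"object","properties":{"increments":{"type":"array"}},"required":["increments"]}

```bash
mkdir -p pics; cat > h.py <<'E'
import numpy as np, cv2
from cell import *
from scipy.spatial.transform import Rotation as Ro
def rot(a):
    a=np.array(a,float)
    return a if a.shape==(3,3) else (Ro.from_quat(a).as_matrix() if a.size==4 else Ro.from_euler('xyz',a).as_matrix())
def ray(c,uv):
    K=np.array(c['camera_matrix'],float);d=np.array(c['distortion'],float)
    p=cv2.undistortPoints(np.array(uv,float).reshape(-1,1,2),K,d).reshape(-1,2)
    v=np.c_[p[:,0],-p[:,1],-np.ones(len(p))]
    return np.array(c['origin'],float),v@rot(c['attitude']).T
def onz(c,uv,z):
    o,v=ray(c,uv); return o+v*((z-o[2])/v[:,2])[:,None]
def proj(c,P):
    R=rot(c['attitude']);q=(np.atleast_2d(P)-np.array(c['origin']))@R
    q=q*[1,-1,-1]
    return cv2.projectPoints(q,np.zeros(3),np.zeros(3),np.array(c['camera_matrix'],float),np.array(c['distortion'],float))[0].reshape(-1,2)
def snap(n,f):
    im=get_image(n); cv2.imwrite(f'pics/{f}.png',im[:,:,::-1]); return im
E
python3 - <<'E'
from h import *
for n in('side','top','wrist'): print(n,calibration(n))
a=snap('side','side0');b=snap('top','top0')
cv2.imwrite('pics/both0.png',cv2.resize(np.vstack([a,b]),(512,768))[:,:,::-1])
print(read_state())
E
```

```text
side {'camera_matrix': array([[415.90509361,   0.        , 249.42436767],
       [  0.        , 415.90509361, 193.91009458],
       [  0.        ,   0.        ,   1.        ]]), 'distortion': array([-0.07449349,  0.        ,  0.        ,  0.        ,  0.        ]), 'origin': array([1501.62943795, -488.62016268, 1039.02912336]), 'attitude': array([0.85311939, 0.01140158, 1.1120566 ])}
top {'camera_matrix': array([[485.06861552,   0.        , 251.69499357],
       [  0.        , 485.06861552, 182.78716976],
       [  0.        ,   0.        ,   1.        ]]), 'distortion': array([-0.01917386,  0.        ,  0.        ,  0.        ,  0.        ]), 'origin': array([ 401.22905713,  -35.14343777, 1518.06868163]), 'attitude': array([ 7.51205056e-02, -8.77107121e-04, -1.56141910e+00])}
wrist {'camera_matrix': array([[279.35885583,   0.        , 256.57500339],
       [  0.        , 279.35885583, 198.90749772],
       [  0.        ,   0.        ,   1.        ]]), 'distortion': array([-0.03964854,  0.        ,  0.        ,  0.        ,  0.        ]), 'origin': array([ 219.61573005, -615.68424162,  371.34868637]), 'attitude': array([-2.64989915e-01,  8.69223279e-04, -1.32864980e+00])}
{'clock': 0.1, 'qpos': array([ 1.26216171,  0.62925401,  0.03847493,  1.51829625, -0.02702506,
        0.99633718, -0.01999348]), 'qd': array([-0.0008463 , -0.00240113,  0.00100353, -0.00265873,  0.00042819,
       -0.00028531, -0.0008507 ]), 'tau': array([ 2.72999656e-03, -5.64530683e+01,  1.23081788e+00, -1.93971473e+01,
        1.14486966e-02,  5.49795004e-03, -9.23952967e-06]), 'eef_pos': array([ 156.17280313, -630.35288768,  230.47233911]), 'tool_rot': array([-3.13981664e+00,  1.57297431e-05,  2.42802466e-01]), 'force': array([ 0.12195398, -0.52572428, -0.10776631]), 'torque': array([ 0.02892731, -0.00390884,  0.04325833]), 'width': 85.50827718142865}
```

View pics/top0.png

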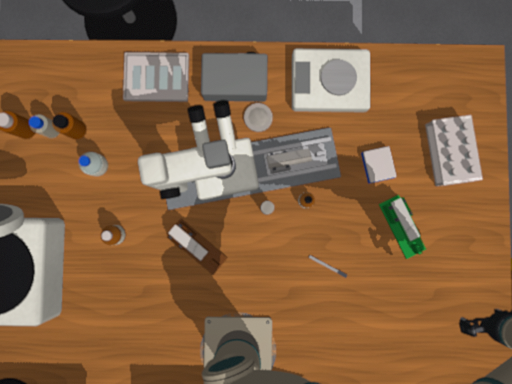

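View pics/side0.png

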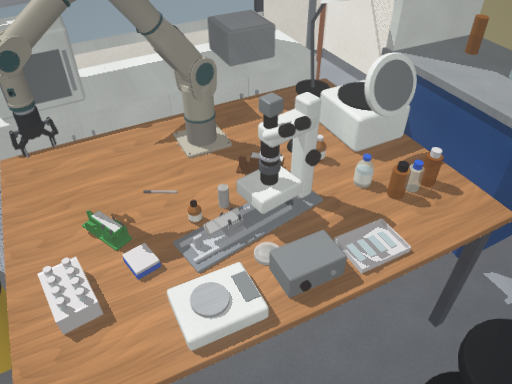

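Top view: the grey carriage with its core lies in the guideway at about (295,155). The brown look-alike is at (190,245) and the green one at (403,225). The grey one in the scope's rails fits the description, so I'll confirm it in an enlarged crop.

```bash
python3 - <<'E'
from h import *
a=cv2.imread('pics/top0.png')[115:220,160:350];b=cv2.imread('pics/side0.png')[170:270,165:335]
a=cv2.resize(a,None,fx=4,fy=4,interpolation=cv2.INTER_CUBIC)[:, :760];
cv2.imwrite('pics/c1.png',a[:,:])
b=cv2.resize(b,None,fx=4.4,fy=4.4,interpolation=cv2.INTER_CUBIC);cv2.imwrite('pics/c2.png',b)
c=calibration('top')
print(onz(c,[[329,128],[339,178]],12))
E
```

```text
[[ 689.56194641 -276.74886945   12.        ]
 [ 532.12718456 -307.5005019    12.        ]]
```

View pics/c1.png

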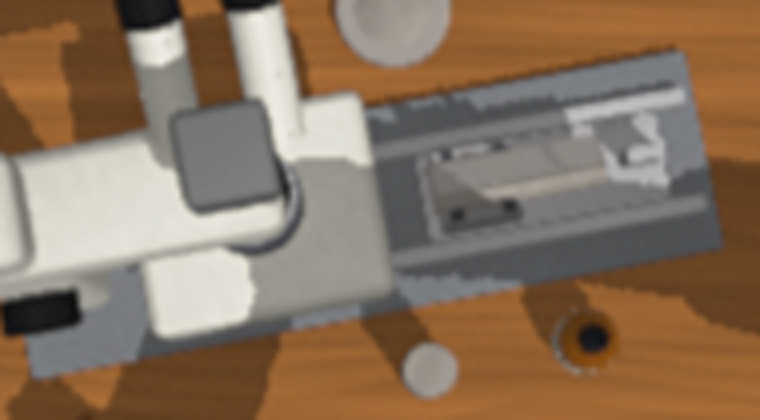

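View pics/c2.png

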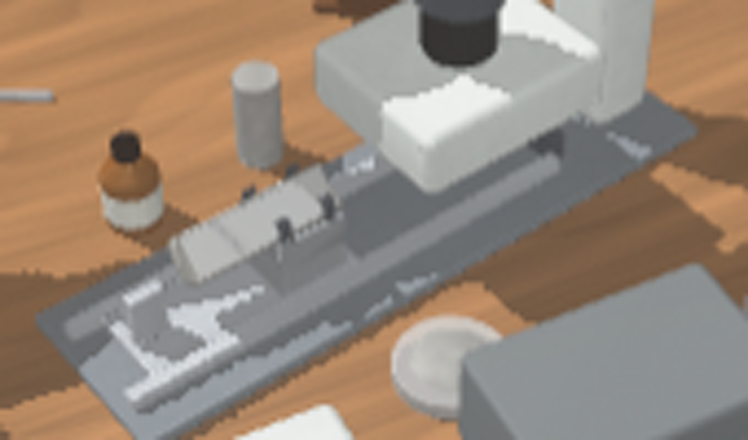

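Side crop: the carriage lies in the rails, with dark clips and the flat turned away from the robot, so it is the right one. The core's tail end is at about crop (190,265), and the amber bottle and spare core stand on the near side. In the top crop, the plate corners are (683,48), (722,246) and (34,378).

```bash
python3 - <<'E'
from h import *
c=calibration('top');s=calibration('side')
f=lambda L:np.array(L)/4+[160,115]
g=lambda L:np.array(L)/4.4+[165,170]
P=onz(c,f([[683,48],[722,246],[34,378]]),12);print(P)
Q=onz(s,g([[38,318],[695,130]]),12);print('side outer-near, inner-far?',Q)
d=P[2]-P[1];d/=np.linalg.norm(d);print('len',np.linalg.norm(P[2]-P[1]),np.linalg.norm(P[0]-P[1]),'yaw',np.arctan2(-d[0],d[1]))
yaw=np.arctan2(-d[0],d[1]);R=np.array([[np.cos(yaw),-np.sin(yaw),0],[np.sin(yaw),np.cos(yaw),0],[0,0,1]])
O=(P[0]+P[1])/2+R@[0,350,-12];O2=P[2]+R@[80,-200,-12];print('O',O,O2)
O[2]=0
T=lambda X:(X-O)@R
print('side corners in scope',T(Q))
print('core end top',T(onz(c,f([[603,140],[606,178]]),80)))
print('core end side',T(onz(s,g([[172,242],[190,280]]),75)))
print('vblock inner end top view near',T(onz(c,f([[437,240],[425,158]]),[80])))
print('amber',T(onz(c,f([[592,338]]),85)),'spare',T(onz(c,f([[430,370]]),85)))
print('hood edge', T(onz(c,f([[375,100],[392,290]]),150)))
E
```

```text
[[ 692.79987246 -282.26677873   12.        ]
 [ 536.86773626 -312.2055346    12.        ]
 [ 429.04876765  221.89918128   12.        ]]
side outer-near, inner-far? [[ 546.48559509 -311.73341687   12.        ]
 [ 593.42623559  249.92167052   12.        ]]
len 544.8786814673567 158.780226105725 yaw 0.19919163852131078
O [545.57684809  45.84324232   0.        ] [547.04231957  41.68397186   0.        ]
side corners in scope [[ -69.86542478 -350.68606393   12.        ]
 [  87.28568537  190.57486159   12.        ]]
core end top [[  11.76598643 -264.41669138   80.        ]
 [ -16.68060957 -260.95877368   80.        ]]
core end side [[ -19.17525827 -256.23435437   75.        ]
 [  21.39163817 -267.08840918   75.        ]]
vblock inner end top view near [[ -38.49612934 -128.18835373   80.        ]
 [  23.52925326 -131.15433213   80.        ]]
amber [[-131.8876651  -226.51902995   85.        ]] spare [[-132.47365088 -104.41881392   85.        ]]
hood edge [[  62.25953786 -100.22860314  150.        ]
 [ -73.10966314  -86.40731715  150.        ]]
```

apply_moves --increments '[{"tz":0.03},{"tx":0.433,"ty":0.448,"tz":0.03,"rz":17.4},{"tx":0.433,"ty":0.448,"tz":0.03,"rz":17.4},{"tx":0.433,"ty":0.448,"tz":0.03,"rz":17.4},{"tx":0.433,"ty":0.448,"tz":0.03,"rz":17.4},{"tx":0.433,"ty":0.448,"tz":0.03,"rz":17.4},{"tx":0.433,"ty":0.448,"tz":0.03,"rz":17.4},{"tx":0.433,"ty":0.448,"tz":0.03,"rz":17.4},{"tx":0.433,"ty":0.448,"tz":0.03,"rz":17.4},{"tx":0.433,"ty":0.448,"tz":0.03,"rz":17.4},{"tx":0.433,"ty":0.448,"tz":0.03,"rz":17.4},{"tx":0.433,"ty":0.448,"tz":0.03,"rz":17.4}]'

```text
$.increments[0]: bad value
```

apply_moves --increments '[{"tx":0,"ty":0,"tz":0.03,"rx":0,"ry":0,"rz":0,"claw":0.085},{"tx":0.433,"ty":0.448,"tz":0.03,"rx":0,"ry":0,"rz":17.4,"claw":0.085},{"tx":0.433,"ty":0.448,"tz":0.03,"rx":0,"ry":0,"rz":17.4,"claw":0.085},{"tx":0.433,"ty":0.448,"tz":0.03,"rx":0,"ry":0,"rz":17.4,"claw":0.085},{"tx":0.433,"ty":0.448,"tz":0.03,"rx":0,"ry":0,"rz":17.4,"claw":0.085},{"tx":0.433,"ty":0.448,"tz":0.03,"rx":0,"ry":0,"rz":17.4,"claw":0.085},{"tx":0.433,"ty":0.448,"tz":0.03,"rx":0,"ry":0,"rz":17.4,"claw":0.085},{"tx":0.433,"ty":0.448,"tz":0.03,"rx":0,"ry":0,"rz":17.4,"claw":0.085},{"tx":0.433,"ty":0.448,"tz":0.03,"rx":0,"ry":0,"rz":17.4,"claw":0.085},{"tx":0.433,"ty":0.448,"tz":0.03,"rx":0,"ry":0,"rz":17.4,"claw":0.085},{"tx":0.433,"ty":0.448,"tz":0.03,"rx":0,"ry":0,"rz":17.4,"claw":0.085},{"tx":0.433,"ty":0.448,"tz":0.03,"rx":0,"ry":0,"rz":17.4,"claw":0.085}]'

```text
clock: 1.3
eef_pos: [539.3, -234.0, 261.0]
tool_rot: [-3.141, -0.0, 1.764]
force: [1.7, -0.2, 0.4]
width: 84.9
```

apply_moves --increments '[{"tx":0.01,"ty":0.02,"tz":0,"rx":0,"ry":0,"rz":0,"claw":0.085},{"tx":0.01,"ty":0.02,"tz":0,"rx":0,"ry":0,"rz":0,"claw":0.085},{"tx":0.01,"ty":0.02,"tz":0,"rx":0,"ry":0,"rz":0,"claw":0.085}]'

```text
clock: 1.6
eef_pos: [548.1, -215.5, 260.8]
tool_rot: [-3.14, 0.0, 1.762]
force: [-0.0, -0.6, -0.3]
width: 85.1
```

```bash
python3 - <<'E'
from h import *
import pickle
st=read_state();print(st['eef_pos'],st['tool_rot'],st['qpos'])
c=calibration('wrist');pickle.dump(c,open('w1.pkl','wb'));print(c['origin'],c['attitude'])
a=snap('wrist','w1')
P=proj(c,[[589,-182,75],[602,-248,52]]);print(P)
cv2.imwrite('pics/w1b.png',cv2.resize(a,None,fx=1.56,fy=1.56,interpolation=cv2.INTER_CUBIC)[:,:,::-1])
E
```

```text
[ 548.08638792 -215.5360399   260.82448401] [-3.14014949e+00  6.64335703e-05  1.76200922e+00] [ 0.58520742  0.53336595 -0.40510004  1.64884035  0.239662    1.01002035
  0.29319525]
[ 535.17633152 -151.71651845  401.77384219] [-0.26509414  0.00244935  0.1906092 ]
[[297.59936475 158.62358836]
 [293.40703942 207.95357743]]
```

View pics/w1b.png

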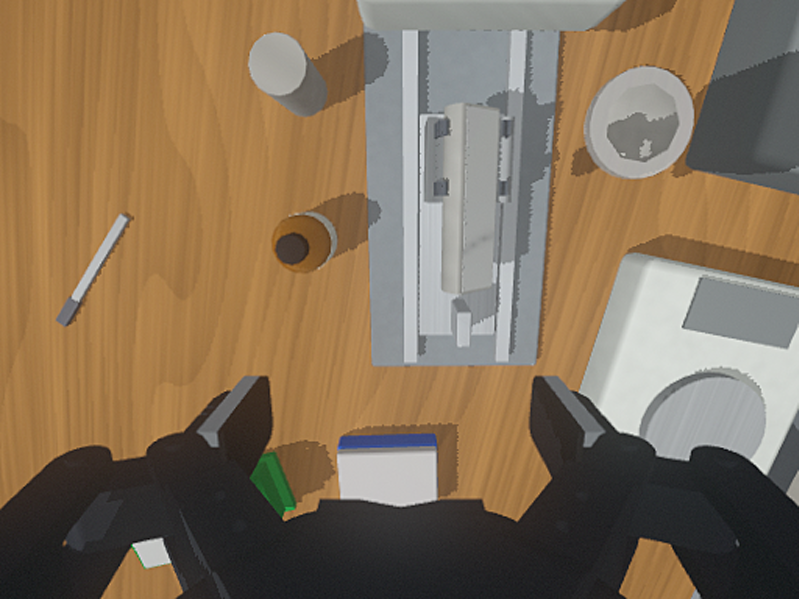

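The wrist view shows the carriage clearly. The fin at (462,328) is thin across the guideway. The core runs from (470,105) to (467,292), with the paler flat on its right side. The amber bottle is at (300,240) and the spare core at (285,75). Next I'll measure the core's edges.

```bash
python3 - <<'E'
from h import *
import pickle
c=pickle.load(open('w1.pkl','rb'));im=cv2.imread('pics/w1.png').astype(int)
for r in (138,145,150,160,170,180): print(r,[(x,int(im[r,x].mean())) for x in range(276,328,1)] if r in(145,170) else '')
# guideway plate edges, rails (pixels/1.56)
p=lambda L:np.array(L)/1.56
for n,z,L in[('plateL',12,[[366,60],[373,363]]),('plateR',12,[[559,60],[536,363]]),('railLo',24,[[404,40],[405,361]]),('railRo',24,[[527,40],[508,361]]),('fin top',68,[[456,310],[469,310],[458,346],[470,346]]),('core end',78,[[443,290]]),('sled outer',22,[[420,334],[495,334]]),('vblk out',80,[[425,201],[510,201]]),('amber',85,[[291,249]])]:
    print(n,onz(c,p(L),z).round(1).tolist())
E
```

```text
138 
145 [(276, 191), (277, 196), (278, 195), (279, 193), (280, 196), (281, 196), (282, 198), (283, 160), (284, 150), (285, 160), (286, 166), (287, 169), (288, 173), (289, 173), (290, 176), (291, 177), (292, 179), (293, 182), (294, 170), (295, 153), (296, 135), (297, 166), (298, 161), (299, 161), (300, 160), (301, 160), (302, 160), (303, 160), (304, 160), (305, 160), (306, 161), (307, 160), (308, 159), (309, 160), (310, 158), (311, 158), (312, 160), (313, 159), (314, 159), (315, 160), (316, 159), (317, 136), (318, 137), (319, 140), (320, 113), (321, 111), (322, 139), (323, 146), (324, 146), (325, 146), (326, 144), (327, 144)]
150 
160 
170 [(276, 191), (277, 193), (278, 191), (279, 190), (280, 193), (281, 193), (282, 199), (283, 140), (284, 155), (285, 163), (286, 167), (287, 170), (288, 174), (289, 175), (290, 177), (291, 179), (292, 180), (293, 175), (294, 159), (295, 140), (296, 165), (297, 152), (298, 161), (299, 162), (300, 162), (301, 160), (302, 161), (303, 161), (304, 161), (305, 162), (306, 161), (307, 161), (308, 162), (309, 161), (310, 160), (311, 160), (312, 161), (313, 160), (314, 160), (315, 151), (316, 188), (317, 188), (318, 190), (319, 95), (320, 167), (321, 205), (322, 199), (323, 199), (324, 196), (325, 196), (326, 195), (327, 197)]
180 
plateL [[487.1, -54.4, 12.0], [538.5, -312.2, 12.0]]
plateR [[641.2, -23.8, 12.0], [692.4, -282.6, 12.0]]
railLo [[515.2, -37.7, 24.0], [567.3, -299.6, 24.0]]
railRo [[609.5, -18.9, 24.0], [661.3, -281.5, 24.0]]
fin top [[594.9, -232.2, 68.0], [605.1, -230.2, 68.0], [603.3, -261.4, 68.0], [612.9, -259.6, 68.0]]
core end [[579.9, -216.3, 78.0]]
sled outer [[575.8, -271.8, 22.0], [643.4, -258.7, 22.0]]
vblk out [[553.0, -154.4, 80.0], [613.0, -142.6, 80.0]]
amber [[463.8, -206.0, 85.0]]
```

```bash
python3 - <<'E'
from h import *
import pickle
from scipy.optimize import least_squares
c=pickle.load(open('w1.pkl','rb'));yaw=.196;R=Ro.from_euler('z',yaw).as_matrix();O=np.array([547.3,45.9,0])
o=None
def sec(r,us):
    o,v=ray(c,[[u,r] for u in us]); return (o-O)@R, v@R
# slab section: project to x-z plane of scope
for r,us in((145,(282.6,295.6,316.6)),(170,(282.6,294.9,315.2))):
    o,v=sec(r,us); o2=o[[0,2]];d=v[:,[0,2]]/np.linalg.norm(v[:,[0,2]],axis=1)[:,None]
    dist=lambda i,p:d[i,0]*(p[1]-o2[1])-d[i,1]*(p[0]-o2[0])   # + = right/left sign
    h=np.arccos(.5)
    def f(q):
        x,a=q;C=np.array([x,75]);pt=lambda t:C+20*np.array([np.sin(t),np.cos(t)])
        return [abs(dist(0,C))-20,dist(1,pt(a-h)),dist(2,pt(a+h))]
    s=least_squares(f,[0,.75]);print(r,s.x,s.fun)
    print('y at z75',(o[1]+v[:,1]*((75-o[2])/v[:,2])))
E
```

```text
145 [-1.22510058  0.66007474] [-0.0150188   0.00392585  0.01130885]
y at z75 [-215.89112374 -215.94272863 -216.00360456]
170 [-1.12855254  0.6625848 ] [-0.44158115  0.11576796  0.33204476]
y at z75 [-244.9933042  -245.05188936 -245.13703509]
```

apply_moves --increments '[{"tx":0.03,"ty":0.015,"tz":0,"rx":-0.3,"ry":1.5,"rz":0,"claw":0.06},{"tx":0.06,"ty":0.03,"tz":0,"rx":-0.6,"ry":3.0,"rz":0,"claw":0.06},{"tx":0.091,"ty":0.045,"tz":0,"rx":-0.9,"ry":4.5,"rz":0,"claw":0.06},{"tx":0.091,"ty":0.045,"tz":0,"rx":-1.2,"ry":6.0,"rz":0,"claw":0.06},{"tx":0.091,"ty":0.045,"tz":0,"rx":-1.47,"ry":7.42,"rz":0,"claw":0.06},{"tx":0.091,"ty":0.045,"tz":0,"rx":-1.47,"ry":7.42,"rz":0,"claw":0.06},{"tx":0.091,"ty":0.045,"tz":-0.04,"rx":-1.47,"ry":7.42,"rz":0,"claw":0.06},{"tx":0.091,"ty":0.045,"tz":-0.08,"rx":-1.47,"ry":7.42,"rz":0,"claw":0.06},{"tx":0.091,"ty":0.045,"tz":-0.11,"rx":-1.47,"ry":7.42,"rz":0,"claw":0.06},{"tx":0.091,"ty":0.045,"tz":-0.122,"rx":-1.47,"ry":7.42,"rz":0,"claw":0.06},{"tx":0.091,"ty":0.045,"tz":-0.122,"rx":-1.47,"ry":7.42,"rz":0,"claw":0.06}]'

```text
clock: 2.75
eef_pos: [638.1, -171.8, 137.7]
tool_rot: [-2.478, 0.002, 1.76]
force: [0.1, -0.4, 0.0]
width: 59.9
```

```bash
python3 - <<'E'
from h import *
import pickle
s=read_state();R=Ro.from_euler('z',.196).as_matrix();Rt=rot(s['tool_rot'])
print(s['eef_pos'],s['qpos'].round(2),s['width']);print('tool axes in scope',(R.T@Rt).round(3))
n=R@[np.sin(.66),0,np.cos(.66)];A=np.array([591,-180.3,75]);print('to grasp',A-20*n-s['eef_pos'],'standoff err',A+80*n-s['eef_pos'])
E
```

```text
[ 638.07250067 -171.8413388   137.74998466] [0.07 1.15 0.15 0.84 0.09 1.78 0.35] 59.944348052152016
tool axes in scope [[ 0.007  0.788 -0.616]
 [ 1.    -0.007  0.002]
 [-0.002 -0.616 -0.788]]
to grasp [-59.1000558  -10.8467205  -78.54982929] standoff err [1.03771985 1.09357603 0.44939386]
```

apply_moves --increments '[{"tx":-0.02,"ty":-0.0037,"tz":-0.026,"rx":0,"ry":0,"rz":0,"claw":0.06},{"tx":-0.035,"ty":-0.0065,"tz":-0.047,"rx":0,"ry":0,"rz":0,"claw":0.06},{"tx":-0.048,"ty":-0.009,"tz":-0.064,"rx":0,"ry":0,"rz":0,"claw":0.06},{"tx":-0.059,"ty":-0.011,"tz":-0.0785,"rx":0,"ry":0,"rz":0,"claw":0.06},{"tx":-0.059,"ty":-0.011,"tz":-0.0785,"rx":0,"ry":0,"rz":0,"claw":0.06},{"tx":-0.059,"ty":-0.011,"tz":-0.0785,"rx":0,"ry":0,"rz":0,"claw":0.06}]'

```text
clock: 3.35
eef_pos: [581.9, -182.3, 62.7]
tool_rot: [-2.484, 0.004, 1.762]
force: [0.3, -0.6, 0.5]
width: 60.0
```

```bash
python3 - <<'E'
from h import *
a=snap('side','s1')
cv2.imwrite('pics/s1b.png',cv2.resize(a[120:270,150:350],None,fx=4,fy=4,interpolation=cv2.INTER_CUBIC)[:,:,::-1])
s=read_state();print(s['eef_pos'],s['force'],s['width'])
E
```

```text
[ 582.35048018 -181.99371195   62.70201198] [0.20140167 0.00110462 0.11792049] 60.16546687063003
```

View pics/s1b.png

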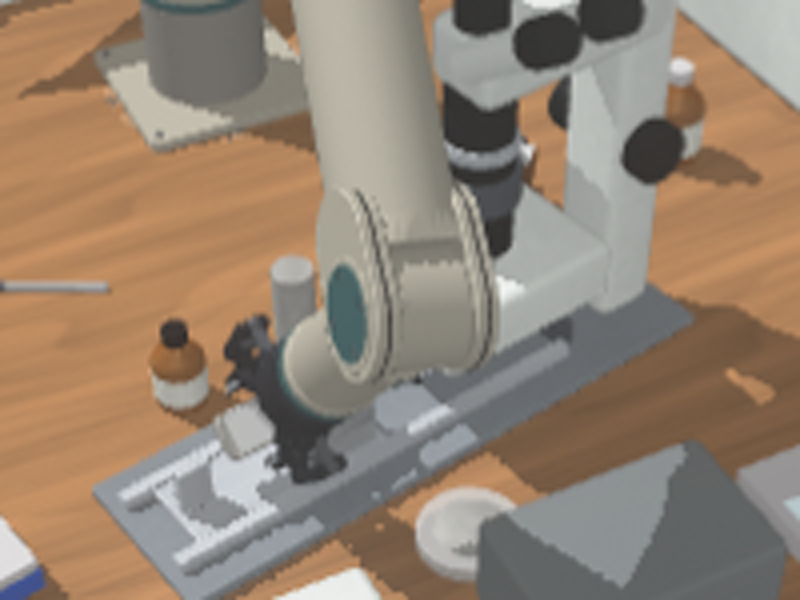

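Side view: the fingers straddle the core's tail (crop 270,420), the lower finger is clear of the plate, and the forearm is clear of the hood. I'll close the gripper now.

apply_moves --increments '[{"tx":0,"ty":0,"tz":0,"rx":0,"ry":0,"rz":0,"claw":0.045},{"tx":0,"ty":0,"tz":0,"rx":0,"ry":0,"rz":0,"claw":0.036},{"tx":0,"ty":0,"tz":0,"rx":0,"ry":0,"rz":0,"claw":0.036},{"tx":0,"ty":0,"tz":0,"rx":0,"ry":0,"rz":0,"claw":0.036},{"tx":0,"ty":0,"tz":0,"rx":0,"ry":0,"rz":0,"claw":0.036}]'

```text
clock: 3.9
eef_pos: [582.2, -181.6, 62.0]
tool_rot: [-2.485, 0.005, 1.763]
force: [3.4, -0.3, 5.8]
width: 38.4
```

```bash
python3 - <<'E'
from h import *
s=read_state();print(s['eef_pos'],s['tool_rot'],s['force'],s['torque'],s['width'])
A=np.array([591,-180.3,75]);R=Ro.from_euler('z',.196).as_matrix()
t=R.T@(s['eef_pos']-A);print('tcp rel axis (scope)',t)
Rt=R.T@rot(s['tool_rot']);print('tilt',np.arctan2(-Rt[0,2],-Rt[2,2]), 'jaw offset of axis',Rt.T@-t)
th=np.arctan2(-Rt[0,2],-Rt[2,2])
u=R@[0,1,0]
for k in range(1,7):
    a=-th*k/6; D=Ro.from_rotvec(u*a).as_matrix(); sh=(D@(s['eef_pos']-A)+A-s['eef_pos'])/1000
    print(sh.round(4),(u*np.degrees(a)/5).round(2))
E
```

```text
[ 582.16649827 -181.55047078   62.00074837] [-2.48474053  0.00450833  1.76302907] [ 3.38882333 -0.25238127  5.84973735] [ 0.05881618 -0.58478648  0.07888862] 38.44562116384141
tcp rel axis (scope) [ -8.90789636   0.49377372 -12.99925163]
tilt 0.6568642594956069 jaw offset of axis [ -0.51881205  -0.88059728 -15.73309745]
[ 0.0014  0.0003 -0.0009] [ 0.24 -1.23 -0.  ]
[ 0.003   0.0006 -0.0016] [ 0.49 -2.46 -0.  ]
[ 0.0046  0.0009 -0.0022] [ 0.73 -3.69 -0.  ]
[ 0.0062  0.0012 -0.0026] [ 0.98 -4.92 -0.  ]
[ 0.0079  0.0016 -0.0027] [ 1.22 -6.15 -0.  ]
[ 0.0096  0.0019 -0.0027] [ 1.47 -7.38 -0.  ]
```

apply_moves --increments '[{"tx":0.0014,"ty":0.0003,"tz":-0.0009,"rx":0.24,"ry":-1.23,"rz":0,"claw":0.036},{"tx":0.003,"ty":0.0006,"tz":-0.0016,"rx":0.49,"ry":-2.46,"rz":0,"claw":0.036},{"tx":0.0046,"ty":0.0009,"tz":-0.0022,"rx":0.73,"ry":-3.69,"rz":0,"claw":0.036},{"tx":0.0046,"ty":0.0009,"tz":-0.0022,"rx":0.73,"ry":-3.69,"rz":0,"claw":0.036}]'

```text
clock: 4.3
eef_pos: [583.6, -181.6, 60.4]
tool_rot: [-2.811, 0.002, 1.76]
force: [0.9, -1.4, -1.5]
width: 38.8
```

```bash
cat > g.py <<'E'
from h import *
s=read_state();print(s['eef_pos'],s['tool_rot'],s['force'],s['torque'],s['width'],s['clock'])
A=np.array([591,-180.3,75]);R=Ro.from_euler('z',.196).as_matrix()
Rt=R.T@rot(s['tool_rot']);t=R.T@(s['eef_pos']-A);print('rel',t,'tilt',np.arctan2(-Rt[0,2],-Rt[2,2]),'axis in tool',Rt.T@-t)
E
python3 g.py
```

```text
[ 583.60531367 -181.62769044   60.43006529] [-2.81111715e+00  2.07877942e-03  1.75983066e+00] [ 0.86683171 -1.39852663 -1.46612761] [-0.20138789 -0.7508823   0.35153722] 38.82553412981019 4.3
rel [ -7.5116677    0.13782687 -14.56993471] tilt 0.3304816720705524 axis in tool [ -0.11578768   2.37816169 -16.21906549]
```

apply_moves --increments '[{"tx":0.0016,"ty":0.0003,"tz":-0.0004,"rx":0.24,"ry":-1.23,"rz":0,"claw":0.036},{"tx":0.0033,"ty":0.0007,"tz":-0.0005,"rx":0.49,"ry":-2.46,"rz":0,"claw":0.036},{"tx":0.005,"ty":0.001,"tz":-0.0005,"rx":0.74,"ry":-3.75,"rz":0,"claw":0.036},{"tx":0.005,"ty":0.001,"tz":-0.0005,"rx":0.74,"ry":-3.75,"rz":0,"claw":0.036},{"tx":0.005,"ty":0.001,"tz":-0.0005,"rx":0.74,"ry":-3.75,"rz":0,"claw":0.036}]'

```text
clock: 4.8
eef_pos: [591.3, -179.4, 58.1]
tool_rot: [3.141, -0.0, 1.762]
force: [2.6, 0.4, -1.3]
width: 38.3
```

```bash
python3 g.py
```

```text
[ 591.28308761 -179.37987551   58.07027043] [ 3.14079583e+00 -1.48283747e-04  1.76182916e+00] [ 2.59670714  0.42201799 -1.26428649] [ 0.06925992 -0.48706939  0.09292499] 38.252125109896184 4.8
rel [  0.45685938   0.84737665 -16.92972957] tilt -0.0007975509711277503 axis in tool [ -0.84712507  -0.43915444 -16.93021067]
```

apply_moves --increments '[{"tx":0,"ty":0,"tz":0,"rx":0,"ry":0,"rz":0,"claw":0.06},{"tx":0,"ty":0,"tz":0,"rx":0,"ry":0,"rz":0,"claw":0.06},{"tx":0,"ty":0,"tz":0,"rx":0,"ry":0,"rz":0,"claw":0.06},{"tx":0,"ty":0,"tz":0.03,"rx":0,"ry":0,"rz":0,"claw":0.06},{"tx":0,"ty":0,"tz":0.07,"rx":0,"ry":0,"rz":0,"claw":0.06},{"tx":0,"ty":-0.02,"tz":0.12,"rx":0,"ry":0,"rz":0,"claw":0.06},{"tx":0,"ty":-0.04,"tz":0.16,"rx":0,"ry":0,"rz":0,"claw":0.06},{"tx":0,"ty":-0.05,"tz":0.19,"rx":0,"ry":0,"rz":0,"claw":0.06},{"tx":0,"ty":-0.05,"tz":0.19,"rx":0,"ry":0,"rz":0,"claw":0.06},{"tx":0,"ty":-0.05,"tz":0.19,"rx":0,"ry":0,"rz":0,"claw":0.06}]'

```text
clock: 5.8
eef_pos: [590.0, -229.5, 248.2]
tool_rot: [3.14, 0.0, 1.761]
force: [0.1, 0.4, -0.8]
width: 59.8
```

```bash
python3 - <<'E'
from h import *
import pickle
c=calibration('wrist');pickle.dump(c,open('w2.pkl','wb'));print(c['origin'],c['attitude'],read_state()['eef_pos'])
a=snap('wrist','w2')
yaw=.196;R=Ro.from_euler('z',yaw).as_matrix();O=np.array([547.3,45.9,0])
P=[O+R@[-1.2,y,75] for y in(-215,-245,-262)];p=proj(c,P);print(p)
im=a.astype(int)
for q in p[:2]:
    r=int(round(q[1]));u=int(q[0]);print(r,u,[int(im[r,x].mean()) for x in range(u-26,u+27)])
x0,y0=p.mean(0).astype(int);cr=a[max(0,y0-75):y0+75,max(0,x0-100):x0+100]
print('crop at',x0-100,y0-75)
cv2.imwrite('pics/w2b.png',cv2.resize(cr,None,fx=4,fy=4,interpolation=cv2.INTER_CUBIC)[:,:,::-1])
E
```

```text
[ 576.74207682 -165.78163276  389.16632146] [-0.26518838 -0.00059268  0.18924069] [ 589.97516083 -229.53441238  248.20960188]
[[266.64086533 124.74032013]
 [266.58526475 152.42521162]
 [266.55157407 167.55208326]]
125 266 [194, 194, 194, 197, 194, 192, 196, 201, 162, 159, 170, 197, 205, 203, 203, 203, 203, 203, 204, 202, 203, 203, 204, 203, 204, 203, 203, 203, 203, 203, 203, 202, 202, 202, 202, 201, 202, 202, 202, 202, 202, 205, 193, 173, 100, 150, 144, 144, 144, 143, 143, 146, 113]
152 266 [195, 189, 191, 192, 192, 190, 192, 199, 168, 156, 168, 188, 205, 203, 202, 202, 202, 203, 202, 202, 204, 203, 203, 202, 203, 203, 203, 203, 203, 203, 203, 203, 202, 203, 202, 203, 201, 201, 202, 202, 202, 208, 187, 109, 135, 144, 141, 139, 136, 134, 144, 124, 108]
crop at 166 73
```

View pics/w2b.png

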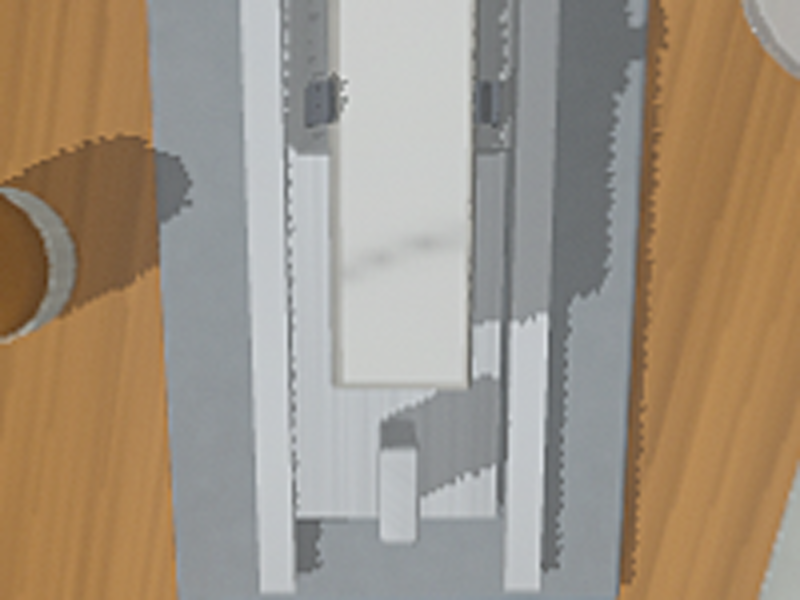

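The enlarged crop shows the pale flat facing up, from crop x 335 to 470, with only a thin dark strip of round side on the left. The fin is at crop (398,495). I'll work out the remaining roll.

```bash
python3 - <<'E'
from h import *
import pickle
from scipy.optimize import least_squares
c=pickle.load(open('w2.pkl','rb'));R=Ro.from_euler('z',.196).as_matrix();O=np.array([547.3,45.9,0])
for r,us in((152,(247.6,250.8,282.2,283)),(125,(247.6,250.6,282.4,283.6))):
    o,v=ray(c,[[u,r] for u in us]);o=(o-O)@R;v=v@R;o2=o[[0,2]];d=v[:,[0,2]]/np.linalg.norm(v[:,[0,2]],axis=1)[:,None]
    D=lambda i,p:d[i,0]*(p[1]-o2[1])-d[i,1]*(p[0]-o2[0])
    h=np.arccos(.5)
    def f(q):
        x,a=q;C=np.array([x,75]);pt=lambda t:C+20*np.array([np.sin(t),np.cos(t)])
        return [abs(D(0,C))-20,D(1,pt(a-h)),D(2,pt(a+h)),abs(D(3,C))-20]
    s=least_squares(f,[0,0.]);print(s.x,s.fun)
# fin: crop px -> image
p=np.array([[381,447],[417,447],[381,541],[414,541]])/4+[166,73]
print('fin top scope',((onz(c,p,68)-O)@R).round(1))
E
```

```text
[-2.71295281  0.12408911] [-0.33949459 -0.09780053  0.18883214 -0.25013871]
[-2.46909443  0.09699433] [-0.522648   -0.28907481  0.4944131  -0.32042215]
fin top scope [[  -7.1 -283.4   68. ]
 [   3.4 -283.5   68. ]
 [  -7.2 -312.3   68. ]
 [   2.7 -312.3   68. ]]
```

apply_moves --increments '[{"tx":0.015,"ty":-0.019,"tz":-0.04,"rx":0,"ry":0,"rz":0,"claw":0.06},{"tx":0.015,"ty":-0.019,"tz":-0.08,"rx":0,"ry":0,"rz":0,"claw":0.06},{"tx":0.015,"ty":-0.019,"tz":-0.115,"rx":0,"ry":0,"rz":0,"claw":0.06},{"tx":0.015,"ty":-0.019,"tz":-0.123,"rx":0,"ry":0,"rz":0,"claw":0.06},{"tx":0.015,"ty":-0.019,"tz":-0.123,"rx":0,"ry":0,"rz":0,"claw":0.06}]'

```text
clock: 6.35
eef_pos: [603.6, -247.1, 122.6]
tool_rot: [-3.139, -0.003, 1.762]
force: [0.4, 0.1, -0.2]
width: 60.1
```

```bash
python3 - <<'E'
from h import *
import pickle
c=calibration('wrist');pickle.dump(c,open('w3.pkl','wb'));print(read_state()['eef_pos'])
a=snap('wrist','w3')
R=Ro.from_euler('z',.196).as_matrix();O=np.array([547.3,45.9,0])
print('cam scope',(c['origin']-O)@R)
p=proj(c,[O+R@[-1.2,y,75] for y in(-215,-245,-262)]);print(p)
for q in p[:2]:
    r=int(round(q[1]));u=int(q[0]);print(r,'L',u-40,[a[r,x].tolist() for x in range(u-40,u-24)],'R',u+24,[a[r,x].tolist() for x in range(u+24,u+42)])
x0,y0=p[2].astype(int);cr=a[y0-60:y0+50,x0-70:x0+70]
print('crop',x0-70,y0-60)
cv2.imwrite('pics/w3b.png',cv2.resize(cr,None,fx=5,fy=5,interpolation=cv2.INTER_NEAREST)[:,:,::-1])
E
```

```text
[ 603.62888662 -247.13423708  122.61320818]
cam scope [  -1.85483332 -233.70310841  263.76733766]
[[258.58881431  94.06213605]
 [258.75010304 141.68342481]
 [258.83396865 167.12163778]]
94 L 218 [[193, 198, 202], [189, 193, 197], [188, 193, 196], [190, 195, 197], [190, 195, 198], [191, 195, 199], [194, 197, 201], [194, 198, 201], [192, 198, 201], [170, 172, 172], [163, 164, 159], [170, 170, 165], [173, 173, 168], [196, 196, 194], [205, 206, 205], [205, 207, 205]] R 282 [[203, 205, 202], [203, 204, 202], [204, 205, 204], [198, 199, 197], [180, 179, 173], [165, 166, 161], [130, 129, 125], [120, 121, 121], [144, 147, 150], [139, 143, 146], [141, 145, 147], [141, 144, 145], [141, 144, 145], [139, 142, 145], [139, 144, 146], [138, 142, 144], [141, 146, 147], [138, 140, 143]]
142 L 218 [[123, 126, 130], [193, 197, 201], [192, 195, 197], [186, 190, 193], [186, 191, 194], [189, 193, 196], [190, 194, 196], [189, 194, 198], [191, 195, 198], [190, 195, 199], [173, 175, 176], [162, 162, 157], [168, 168, 164], [175, 175, 170], [189, 191, 187], [203, 206, 205]] R 282 [[203, 205, 202], [204, 206, 204], [199, 200, 198], [185, 186, 180], [142, 143, 139], [115, 116, 113], [125, 126, 127], [141, 145, 148], [139, 142, 144], [140, 145, 146], [140, 142, 145], [137, 141, 144], [137, 140, 142], [136, 139, 142], [139, 142, 144], [141, 145, 148], [139, 142, 144], [105, 110, 112]]
crop 188 107
```

View pics/w3b.png

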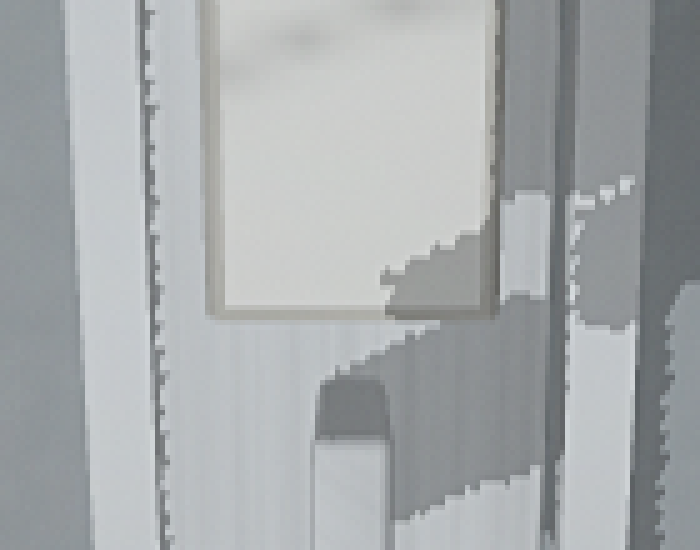

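Closer view: the left strip is about 4.3 px wide and the right about 3.3 px. That puts the flat within roughly 0.03 rad of level, and the carriage hasn't moved. Next I'll lean the closed gripper back behind the fin and push.

apply_moves --increments '[{"tx":0.005,"ty":-0.024,"tz":0.01,"rx":1.47,"ry":0.29,"rz":0,"claw":0.02},{"tx":0.01,"ty":-0.048,"tz":0.01,"rx":2.94,"ry":0.58,"rz":0,"claw":0.0},{"tx":0.01,"ty":-0.048,"tz":0.01,"rx":4.41,"ry":0.88,"rz":0,"claw":0.0},{"tx":0.01,"ty":-0.048,"tz":0.01,"rx":5.88,"ry":1.17,"rz":0,"claw":0.0},{"tx":0.01,"ty":-0.048,"tz":-0.02,"rx":5.88,"ry":1.17,"rz":0,"claw":0.0},{"tx":0.01,"ty":-0.048,"tz":-0.05,"rx":5.88,"ry":1.17,"rz":0,"claw":0.0},{"tx":0.01,"ty":-0.048,"tz":-0.07,"rx":5.88,"ry":1.17,"rz":0,"claw":0.0},{"tx":0.01,"ty":-0.048,"tz":-0.08,"rx":5.88,"ry":1.17,"rz":0,"claw":0.0},{"tx":0.01,"ty":-0.048,"tz":-0.08,"rx":5.88,"ry":1.17,"rz":0,"claw":0.0},{"tx":0.01,"ty":-0.048,"tz":-0.08,"rx":5.88,"ry":1.17,"rz":0,"claw":0.0}]'

```text
clock: 7.4
eef_pos: [616.2, -296.7, 46.8]
tool_rot: [3.141, -0.521, 1.762]
force: [0.8, -0.4, -0.2]
width: 0.4
```

```bash
cat > k.py <<'E'
from h import *
s=read_state();R=Ro.from_euler('z',.196).as_matrix();O=np.array([547.3,45.9,0])
print('tcp scope',(s['eef_pos']-O)@R,'force scope',s['force']@R,'q',s['qpos'].round(2),s['width'],s['clock'])
print((R.T@rot(s['tool_rot'])).round(3))
E
python3 k.py; python3 -c "
from h import *
a=snap('side','s2');cv2.imwrite('pics/s2b.png',cv2.resize(a[120:270,130:330],None,fx=4,fy=4,interpolation=cv2.INTER_CUBIC)[:,:,::-1])"
```

```text
tcp scope [   0.86759657 -349.47073478   46.75635091] force scope [ 0.72590917 -0.50467848 -0.20074436] q [ 0.68  1.11 -0.2   1.13 -0.21  1.28  0.84] 0.3980118716382129 7.4
[[ 0.004  1.     0.003]
 [ 0.867 -0.005  0.498]
 [ 0.498  0.    -0.867]]
```

View pics/s2b.png

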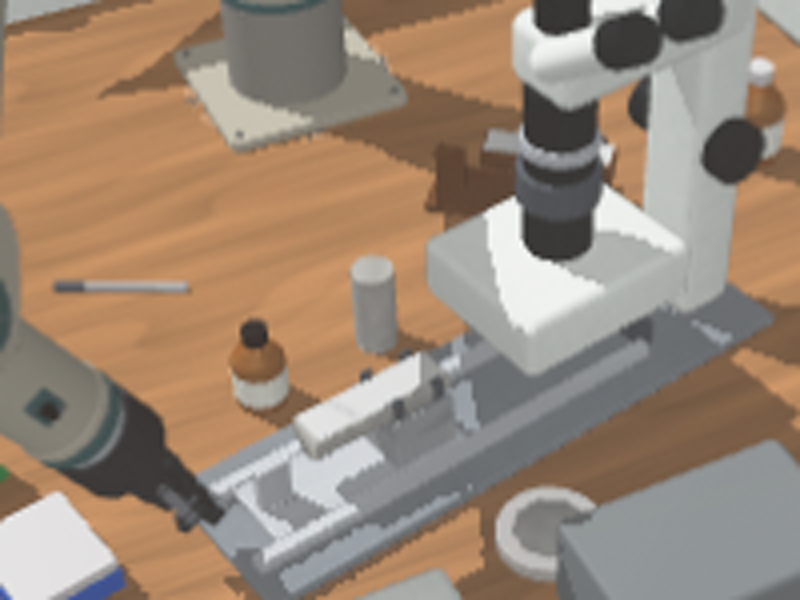

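Side view: the closed fingers stand in line behind the fin at crop (220,515), and the flat is up. I'll start the push.

apply_moves --increments '[{"tx":-0.0025,"ty":-0.0005,"tz":-0.004,"rx":0,"ry":0,"rz":0,"claw":0},{"tx":-0.0048,"ty":0.0113,"tz":-0.004,"rx":0,"ry":0,"rz":0,"claw":0},{"tx":-0.0072,"ty":0.023,"tz":-0.004,"rx":0,"ry":0,"rz":0,"claw":0},{"tx":-0.0095,"ty":0.0348,"tz":-0.004,"rx":0,"ry":0,"rz":0,"claw":0},{"tx":-0.0119,"ty":0.0466,"tz":-0.004,"rx":0,"ry":0,"rz":0,"claw":0},{"tx":-0.0142,"ty":0.0584,"tz":-0.004,"rx":0,"ry":0,"rz":0,"claw":0},{"tx":-0.0165,"ty":0.0701,"tz":-0.004,"rx":0,"ry":0,"rz":0,"claw":0},{"tx":-0.0189,"ty":0.0819,"tz":-0.004,"rx":0,"ry":0,"rz":0,"claw":0},{"tx":-0.0189,"ty":0.0819,"tz":-0.004,"rx":0,"ry":0,"rz":0,"claw":0}]'

```text
clock: 8.35
eef_pos: [596.4, -213.3, 42.0]
tool_rot: [-3.141, -0.523, 1.762]
force: [-0.2, -0.2, -0.3]
width: 0.1
```

```bash
python3 k.py; python3 -c "
from h import *
a=snap('side','s3');cv2.imwrite('pics/s3b.png',cv2.resize(a[120:270,130:330],None,fx=4,fy=4,interpolation=cv2.INTER_CUBIC)[:,:,::-1])"
```

```text
tcp scope [  -2.35777172 -263.78240582   42.02714448] force scope [-0.21029224 -0.16676259 -0.29174212] q [ 0.62  1.03 -0.23  1.36 -0.24  1.1   0.81] 0.14665915245220051 8.35
[[ 0.004  1.     0.001]
 [ 0.866 -0.004  0.5  ]
 [ 0.5   -0.001 -0.866]]
```

View pics/s3b.png

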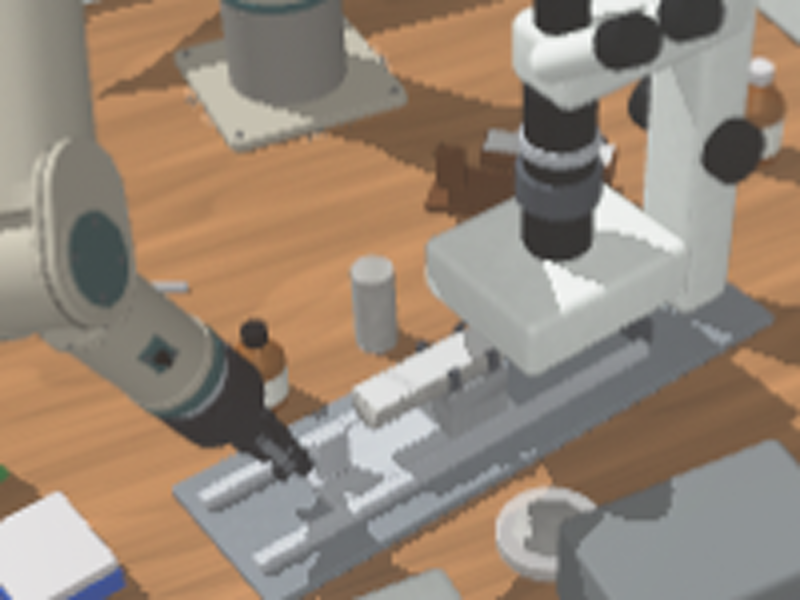

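The carriage has slid about 58 mm, tracking straight, and the flat is still up as it reaches the hood edge at crop (500,360). I'll keep pushing.

apply_moves --increments '[{"tx":-0.0021,"ty":0.0108,"tz":0,"rx":0,"ry":0,"rz":0,"claw":0},{"tx":-0.0043,"ty":0.0216,"tz":0,"rx":0,"ry":0,"rz":0,"claw":0},{"tx":-0.0064,"ty":0.0324,"tz":0,"rx":0,"ry":0,"rz":0,"claw":0},{"tx":-0.0086,"ty":0.0432,"tz":0,"rx":0,"ry":0,"rz":0,"claw":0},{"tx":-0.0107,"ty":0.054,"tz":0,"rx":0,"ry":0,"rz":0,"claw":0},{"tx":-0.0128,"ty":0.0647,"tz":0,"rx":0,"ry":0,"rz":0,"claw":0},{"tx":-0.015,"ty":0.0755,"tz":0,"rx":0,"ry":0,"rz":0,"claw":0},{"tx":-0.0171,"ty":0.0863,"tz":0,"rx":0,"ry":0,"rz":0,"claw":0},{"tx":-0.0193,"ty":0.0971,"tz":0,"rx":0,"ry":0,"rz":0,"claw":0},{"tx":-0.0208,"ty":0.105,"tz":0,"rx":0,"ry":0,"rz":0,"claw":0},{"tx":-0.0208,"ty":0.105,"tz":0,"rx":0,"ry":0,"rz":0,"claw":0}]'

```text
clock: 9.5
eef_pos: [575.9, -109.8, 41.4]
tool_rot: [-3.141, -0.522, 1.761]
force: [0.9, -1.0, 0.5]
width: -0.1
```

```bash
python3 k.py
```

```text
tcp scope [  -2.28579842 -158.27976481   41.42422284] force scope [ 0.71778544 -1.17097689  0.51725296] q [ 0.54  0.96 -0.26  1.59 -0.29  0.91  0.76] -0.1326956084773383 9.5
[[ 0.005  1.     0.002]
 [ 0.867 -0.006  0.499]
 [ 0.499 -0.001 -0.867]]
```

apply_moves --increments '[{"tx":-0.0006,"ty":0.003,"tz":0,"rx":0,"ry":0,"rz":0,"claw":0},{"tx":-0.0012,"ty":0.006,"tz":0,"rx":0,"ry":0,"rz":0,"claw":0},{"tx":-0.0018,"ty":0.009,"tz":0,"rx":0,"ry":0,"rz":0,"claw":0},{"tx":-0.0024,"ty":0.012,"tz":0,"rx":0,"ry":0,"rz":0,"claw":0},{"tx":-0.0028,"ty":0.014,"tz":0,"rx":0,"ry":0,"rz":0,"claw":0},{"tx":-0.0028,"ty":0.014,"tz":0,"rx":0,"ry":0,"rz":0,"claw":0}]'

```text
clock: 10.1
eef_pos: [573.9, -98.3, 41.3]
tool_rot: [3.141, -0.519, 1.759]
force: [1.3, -5.8, 3.5]
width: 0.4
```

apply_moves --increments '[{"tx":-0.0003,"ty":0.0015,"tz":0,"rx":0,"ry":0,"rz":0,"claw":0},{"tx":-0.0006,"ty":0.003,"tz":0,"rx":0,"ry":0,"rz":0,"claw":0},{"tx":-0.0006,"ty":0.003,"tz":0,"rx":0,"ry":0,"rz":0,"claw":0}]'

```text
clock: 10.4
eef_pos: [573.4, -95.8, 41.3]
tool_rot: [3.141, -0.519, 1.759]
force: [0.9, -6.0, 3.9]
width: -0.1
```

apply_moves --increments '[{"tx":-0.0003,"ty":0.0015,"tz":0,"rx":0,"ry":0,"rz":0,"claw":0},{"tx":-0.0006,"ty":0.003,"tz":0,"rx":0,"ry":0,"rz":0,"claw":0},{"tx":-0.0006,"ty":0.003,"tz":0,"rx":0,"ry":0,"rz":0,"claw":0}]'

```text
clock: 10.7
eef_pos: [572.9, -92.8, 41.3]
tool_rot: [3.141, -0.519, 1.759]
force: [1.7, -6.6, 4.4]
width: -0.2
```

```bash
python3 k.py; python3 -c "
from h import *
a=snap('side','s4');cv2.imwrite('pics/s4b.png',cv2.resize(a[120:270,130:330],None,fx=4,fy=4,interpolation=cv2.INTER_CUBIC)[:,:,::-1])"
```

```text
tcp scope [  -1.90252808 -140.98090422   41.30251408] force scope [ 0.33057805 -6.84134789  4.39406212] q [ 0.52  0.95 -0.27  1.62 -0.3   0.88  0.75] -0.20674507379464147 10.7
[[ 0.007  1.     0.005]
 [ 0.869 -0.009  0.496]
 [ 0.496  0.001 -0.869]]
```

View pics/s4b.png

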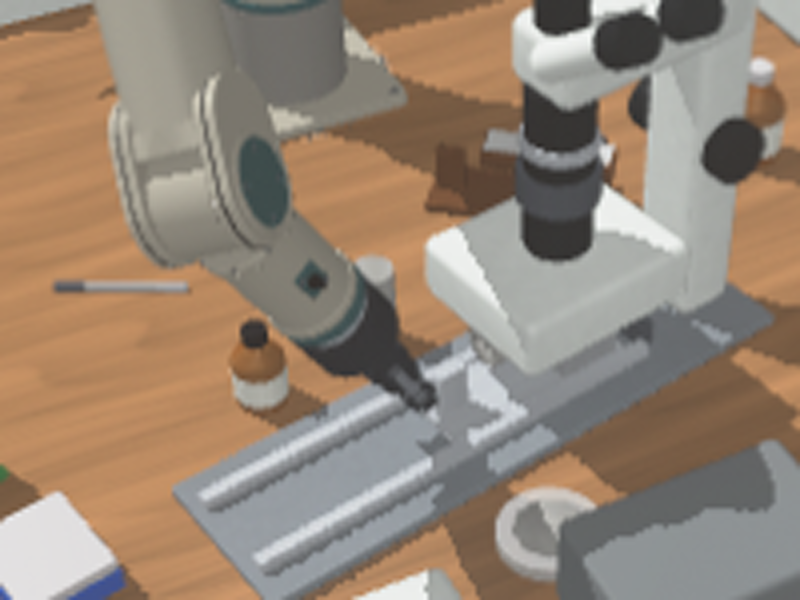

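The gripper is well clear of the hood. Force is about 7 N and the carriage is still sliding, so it isn't at the stop yet. I'll continue in small steps.

apply_moves --increments '[{"tx":-0.0003,"ty":0.0015,"tz":0,"rx":0,"ry":0,"rz":0,"claw":0},{"tx":-0.0006,"ty":0.003,"tz":0,"rx":0,"ry":0,"rz":0,"claw":0},{"tx":-0.0006,"ty":0.003,"tz":0,"rx":0,"ry":0,"rz":0,"claw":0}]'

```text
clock: 11.05
eef_pos: [572.3, -89.8, 41.3]
tool_rot: [3.141, -0.519, 1.759]
force: [1.5, -6.8, 4.1]
width: 0.4
```

apply_moves --increments '[{"tx":-0.0003,"ty":0.0015,"tz":0,"rx":0,"ry":0,"rz":0,"claw":0},{"tx":-0.0006,"ty":0.003,"tz":0,"rx":0,"ry":0,"rz":0,"claw":0},{"tx":-0.0006,"ty":0.003,"tz":0,"rx":0,"ry":0,"rz":0,"claw":0}]'

```text
clock: 11.35
eef_pos: [571.7, -86.8, 41.3]
tool_rot: [3.141, -0.519, 1.759]
force: [1.4, -8.3, 3.3]
width: 0.0
```

apply_moves --increments '[{"tx":-0.0003,"ty":0.0015,"tz":0,"rx":0,"ry":0,"rz":0,"claw":0},{"tx":-0.0006,"ty":0.003,"tz":0,"rx":0,"ry":0,"rz":0,"claw":0},{"tx":-0.0006,"ty":0.003,"tz":0,"rx":0,"ry":0,"rz":0,"claw":0}]'

```text
clock: 11.65
eef_pos: [571.1, -83.7, 41.3]
tool_rot: [3.141, -0.519, 1.759]
force: [2.0, -6.8, 4.1]
width: 0.1
```

```bash
python3 k.py
```

```text
tcp scope [  -1.87494769 -131.79894058   41.30681997] force scope [ 0.64865983 -7.04003963  4.13194058] q [ 0.51  0.95 -0.27  1.64 -0.3   0.86  0.74] 0.0949439158229951 11.65
[[ 0.007  1.     0.005]
 [ 0.868 -0.009  0.496]
 [ 0.496  0.001 -0.869]]
```

apply_moves --increments '[{"tx":-0.0003,"ty":0.0015,"tz":0,"rx":0,"ry":0,"rz":0,"claw":0},{"tx":-0.0005,"ty":0.0025,"tz":0,"rx":0,"ry":0,"rz":0,"claw":0},{"tx":-0.0005,"ty":0.0025,"tz":0,"rx":0,"ry":0,"rz":0,"claw":0}]'

```text
clock: 11.95
eef_pos: [570.7, -81.4, 41.3]
tool_rot: [3.141, -0.518, 1.758]
force: [1.3, -6.9, 4.1]
width: 0.2
```

apply_moves --increments '[{"tx":-0.0003,"ty":0.0015,"tz":0,"rx":0,"ry":0,"rz":0,"claw":0},{"tx":-0.0005,"ty":0.0025,"tz":0,"rx":0,"ry":0,"rz":0,"claw":0},{"tx":-0.0005,"ty":0.0025,"tz":0,"rx":0,"ry":0,"rz":0,"claw":0}]'

```text
clock: 12.25
eef_pos: [570.2, -78.9, 41.3]
tool_rot: [3.141, -0.518, 1.758]
force: [1.3, -6.8, 4.2]
width: -0.3
```

Force is steady at 7 N and I'm past my estimate of home, so I'll check with the wrist camera.

```bash
python3 k.py; python3 - <<'E'
from h import *
import pickle
c=calibration('wrist');pickle.dump(c,open('w5.pkl','wb'));a=snap('wrist','w5');t=get_image('side');cv2.imwrite('pics/s5.png',t[:,:,::-1])
im=np.hstack([cv2.resize(a[60:360,130:390],(390,450)),cv2.resize(t[180:260,210:280],(394,450),interpolation=cv2.INTER_CUBIC)])
cv2.imwrite('pics/m5.png',im[:,:,::-1])
R=Ro.from_euler('z',.196).as_matrix();O=np.array([547.3,45.9,0])
for n,P in(('fin top home in/out',[[-2,-100,68],[-2,-130,68]]),('plate end home',[[-37,-130,22],[33,-130,22]]),('hood low edge',[[-75,-89,91],[75,-89,91]])):
    P=O+np.array(P)@R.T; q=proj(c,P); print(n,'wristcrop',((q-[130,60])*1.5).round(0).tolist(),'sidecrop',((proj(calibration('side'),P)-[210,180])*5.63+[390,0]).round(0).tolist())
E
```

```text
tcp scope [  -1.85454751 -126.83736468   41.29985749] force scope [-0.01847644 -6.9614528   4.17480285] q [ 0.51  0.95 -0.27  1.65 -0.3   0.85  0.74] -0.26353247617984416 12.25
[[ 0.007  1.     0.005]
 [ 0.869 -0.009  0.496]
 [ 0.496  0.001 -0.869]]
fin top home in/out wristcrop [[191.0, 185.0], [192.0, 279.0]] sidecrop [[591.0, 165.0], [551.0, 186.0]]
plate end home wristcrop [[106.0, 290.0], [277.0, 288.0]] sidecrop [[520.0, 209.0], [588.0, 273.0]]
hood low edge wristcrop [[-71.0, 125.0], [466.0, 120.0]] sidecrop [[533.0, 67.0], [685.0, 199.0]]
```

View pics/m5.png

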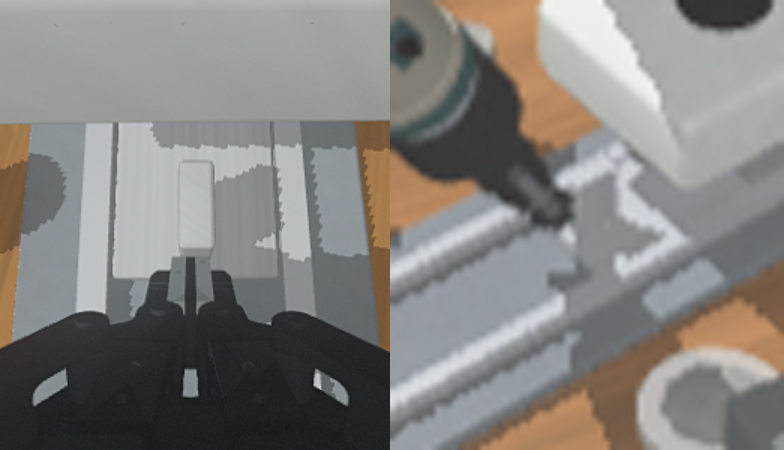

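The wrist view shows the fin straight ahead, rows 160–250, about 8 mm further in than I had taken as home. "11 mm outside" therefore refers to the fin's point, so about 7 mm remain. The hood edge at row 122 matches my model, with about 30 mm of clearance to the gripper.

apply_moves --increments '[{"tx":-0.0003,"ty":0.0015,"tz":0,"rx":0,"ry":0,"rz":0,"claw":0},{"tx":-0.0006,"ty":0.003,"tz":0,"rx":0,"ry":0,"rz":0,"claw":0},{"tx":-0.0008,"ty":0.004,"tz":0,"rx":0,"ry":0,"rz":0,"claw":0},{"tx":-0.0008,"ty":0.004,"tz":0,"rx":0,"ry":0,"rz":0,"claw":0}]'

```text
clock: 12.75
eef_pos: [570.0, -77.5, 41.3]
tool_rot: [3.14, -0.515, 1.757]
force: [1.5, -12.1, 6.3]
width: -0.2
```

apply_moves --increments '[{"tx":-0.0003,"ty":0.0015,"tz":0,"rx":0,"ry":0,"rz":0,"claw":0},{"tx":-0.0005,"ty":0.0025,"tz":0,"rx":0,"ry":0,"rz":0,"claw":0},{"tx":-0.0005,"ty":0.0025,"tz":0,"rx":0,"ry":0,"rz":0,"claw":0}]'

```text
clock: 13.05
eef_pos: [570.1, -77.4, 41.3]
tool_rot: [3.139, -0.511, 1.756]
force: [1.2, -16.1, 9.2]
width: 0.1
```

apply_moves --increments '[{"tx":-0.0003,"ty":0.0015,"tz":0,"rx":0,"ry":0,"rz":0,"claw":0},{"tx":-0.0006,"ty":0.003,"tz":0,"rx":0,"ry":0,"rz":0,"claw":0},{"tx":-0.0006,"ty":0.003,"tz":0,"rx":0,"ry":0,"rz":0,"claw":0},{"tx":-0.0006,"ty":0.003,"tz":0,"rx":0,"ry":0,"rz":0,"claw":0}]'

```text
clock: 13.45
eef_pos: [570.1, -77.2, 41.2]
tool_rot: [3.138, -0.507, 1.755]
force: [0.7, -21.4, 12.7]
width: 0.0
```

```bash
python3 k.py; python3 - <<'E'
from h import *
import pickle
c=calibration('wrist');a=snap('wrist','w6').astype(int)
R=Ro.from_euler('z',.196).as_matrix();O=np.array([547.3,45.9,0])
# column through fin centre (u~130+196/1.5) and beside it
for u in (257,262): print('col',u,[(v,int(a[v,u].mean())) for v in range(134,236,1) if abs(int(a[v,u].mean())-int(a[v-1,u].mean()))>7])
for u in (215,220,300,308): print('col',u,[(v,int(a[v,u].mean())) for v in range(134,256,1) if abs(int(a[v,u].mean())-int(a[v-1,u].mean()))>7])
for y in(-90,-85,-115,-120): print('fin top y',y,proj(c,O+R@[-2,y,68]))
for y in(-120,-125): print('plate end y',y,proj(c,O+R@[-25,y,22]))
print('hood',proj(c,O+R@[-2,-89,91]))
E
```

```text
tcp scope [  -1.58833894 -125.20460571   41.21949256] force scope [ -3.51469281 -21.07696471  12.72155501] q [ 0.5   0.94 -0.27  1.66 -0.31  0.83  0.73] 0.028049988692486438 13.45
[[ 0.01   1.     0.01 ]
 [ 0.874 -0.014  0.486]
 [ 0.486  0.003 -0.874]]
col 257 [(145, 143), (160, 170), (161, 189), (167, 171), (168, 159), (169, 178), (226, 162), (227, 138), (231, 110), (232, 64)]
col 262 [(160, 172), (161, 192), (167, 176), (168, 160), (169, 178), (170, 187), (226, 161), (227, 137), (232, 122)]
col 215 [(145, 142), (146, 166), (147, 192), (245, 160), (246, 125), (247, 105)]
col 220 [(146, 171), (147, 190), (245, 159), (246, 135), (247, 144)]
col 300 [(145, 134), (158, 170), (159, 188), (170, 163), (171, 131), (244, 127), (245, 116), (246, 108)]
col 308 [(144, 144), (145, 129), (159, 173), (160, 196), (169, 168), (170, 134), (217, 171), (218, 185), (224, 156), (225, 128), (244, 123), (245, 110)]
fin top y -90 [[256.64311885 167.01517869]]
fin top y -85 [[256.49470058 157.42850218]]
fin top y -115 [[257.42674149 217.68761376]]
fin top y -120 [[257.59195301 228.38303183]]
plate end y -120 [[220.11896805 239.05347079]]
plate end y -125 [[219.99624516 247.18274338]]
hood [[256.76531325 144.96879281]]
```

apply_moves --increments '[{"tx":-0.0006,"ty":0.003,"tz":0,"rx":0,"ry":0,"rz":0,"claw":0},{"tx":-0.001,"ty":0.005,"tz":0,"rx":0,"ry":0,"rz":0,"claw":0},{"tx":-0.001,"ty":0.005,"tz":0,"rx":0,"ry":0,"rz":0,"claw":0},{"tx":-0.001,"ty":0.005,"tz":0,"rx":0,"ry":0,"rz":0,"claw":0}]'

```text
clock: 13.9
eef_pos: [570.2, -77.0, 41.2]
tool_rot: [3.136, -0.501, 1.753]
force: [-0.2, -30.3, 17.2]
width: -0.2
```

```bash
python3 k.py; python3 - <<'E'
from h import *
# independent look at rail/stop end from the first side and top pictures, in numbers
s=calibration('side');R=Ro.from_euler('z',.196).as_matrix();O=np.array([547.3,45.9,0])
for n,P in(('hood low far edge',[[75,y,91] for y in(-89,0,89)]),('rail far top',[[46,y,24] for y in(-330,0,60,80,100)]),('stop mid',[[0,y,24] for y in (60,70,80)]),('plate inner far',[[80,200,12]]),('plate outer',[[80,-350,12],[-80,-350,12]]),('column',[[30,125,300]])):
    print(n,proj(s,O+np.array(P)@R.T).round(1).tolist())
im=cv2.imread('pics/s2.png').astype(int)
p=proj(s,[O+R@[46,y,24] for y in np.arange(30,130,5)])
print([(int(y),im[int(round(q[1])),int(round(q[0]))].tolist()) for y,q in zip(np.arange(30,130,5),p)])
E
```

```text
tcp scope [  -1.44868517 -125.01482301   41.23128359] force scope [ -6.06013872 -29.68363267  17.18611953] q [ 0.5   0.94 -0.27  1.66 -0.31  0.83  0.73] -0.1915340565150795 13.9
[[ 0.012  1.     0.013]
 [ 0.877 -0.017  0.48 ]
 [ 0.48   0.005 -0.877]]
hood low far edge [[262.4, 215.4], [283.0, 204.0], [302.4, 193.3]]
rail far top [[197.2, 258.3], [276.8, 213.7], [289.6, 206.5], [293.7, 204.1], [297.8, 201.8]]
stop mid [[281.2, 199.7], [283.2, 198.6], [285.3, 197.5]]
plate inner far [[323.7, 197.9]]
plate outer [[197.9, 270.5], [172.4, 240.5]]
column [[305.6, 133.1]]
[(30, [150, 147, 143]), (35, [151, 148, 145]), (40, [150, 147, 144]), (45, [152, 149, 145]), (50, [151, 148, 145]), (55, [151, 148, 144]), (60, [151, 148, 144]), (65, [141, 138, 134]), (70, [93, 91, 89]), (75, [110, 108, 104]), (80, [113, 110, 107]), (85, [113, 110, 106]), (90, [113, 110, 106]), (95, [113, 110, 107]), (100, [113, 110, 107]), (105, [112, 110, 106]), (110, [113, 109, 106]), (115, [111, 109, 106]), (120, [116, 113, 110]), (125, [112, 109, 106])]
```

The force has risen to 30 N with the tip advancing less than 0.4 mm. The rails end at y of about +66 in the side picture, and the nose computes to about +66 too, so the carriage is against the end stop. I'll back straight out.

apply_moves --increments '[{"tx":0.002,"ty":-0.01,"tz":0,"rx":0,"ry":0,"rz":0,"claw":0},{"tx":0.004,"ty":-0.02,"tz":0,"rx":0,"ry":0,"rz":0,"claw":0},{"tx":0.008,"ty":-0.04,"tz":0,"rx":0,"ry":0,"rz":0,"claw":0},{"tx":0.014,"ty":-0.07,"tz":0.01,"rx":0,"ry":0,"rz":0,"claw":0},{"tx":0.02,"ty":-0.1,"tz":0.05,"rx":0,"ry":0,"rz":0,"claw":0},{"tx":0.022,"ty":-0.11,"tz":0.08,"rx":0,"ry":0,"rz":0,"claw":0},{"tx":0.022,"ty":-0.11,"tz":0.1,"rx":0,"ry":0,"rz":0,"claw":0},{"tx":0.022,"ty":-0.11,"tz":0.1,"rx":0,"ry":0,"rz":0,"claw":0},{"tx":0.022,"ty":-0.11,"tz":0.1,"rx":0,"ry":0,"rz":0,"claw":0}]'

```text
clock: 14.8
eef_pos: [587.2, -169.9, 140.6]
tool_rot: [-3.139, -0.525, 1.761]
force: [-0.2, -0.0, 0.1]
width: -0.1
```

```bash
python3 k.py; python3 - <<'E'
from h import *
c=calibration('wrist');a=snap('wrist','w7').astype(int);snap('side','s7');snap('top','t7')
R=Ro.from_euler('z',.196).as_matrix();O=np.array([547.3,45.9,0])
for x,z,n in((-2,68,'fin'),(-22,22,'plate')):
    ys=np.arange(-150,-80,1.);q=proj(c,[O+R@[x,y,z] for y in ys])
    g=[int(a[int(round(v)),int(round(u))].mean()) if 0<=v<383.4 and 0<=u<511.4 else -1 for u,v in q]
    print(n,[(int(ys[i]),g[i]) for i in range(1,len(g)) if abs(g[i]-g[i-1])>8])
t0=cv2.imread('pics/side0.png');t1=cv2.imread('pics/s7.png')
d=(cv2.absdiff(t0,t1).max(2)>50).astype(np.uint8);d=cv2.morphologyEx(d,cv2.MORPH_OPEN,np.ones((2,2)))
n,_,st,ce=cv2.connectedComponentsWithStats(d);print([(s[:5].tolist()) for s in st[1:] if s[4]>12])
E
```

```text
tcp scope [  -2.87434923 -219.42056426  140.61044085] force scope [-0.18438794  0.0312898   0.1094913 ] q [ 0.59  0.87 -0.24  1.44 -0.26  1.17  0.74] -0.08269522724898462 14.8
[[ 0.005  1.     0.   ]
 [ 0.865 -0.004  0.501]
 [ 0.501 -0.002 -0.865]]
fin [(-145, 147), (-144, 172), (-143, 198), (-138, 168), (-137, 152), (-121, 163), (-120, 192), (-119, 208), (-91, 172), (-90, 152)]
plate [(-127, 151), (-125, 174), (-124, 201)]
[[26, 0, 12, 11, 39], [52, 0, 24, 15, 181], [110, 0, 10, 10, 63], [121, 0, 2, 7, 14], [125, 0, 19, 7, 87], [154, 0, 16, 22, 139], [127, 9, 25, 28, 306], [0, 11, 60, 52, 1075], [16, 19, 18, 4, 38], [124, 42, 39, 77, 768], [199, 64, 10, 22, 159], [214, 68, 3, 10, 27], [10, 105, 49, 51, 1199], [126, 122, 93, 90, 2545], [238, 178, 16, 17, 135], [255, 189, 25, 14, 183], [220, 210, 43, 38, 297], [95, 212, 28, 17, 130], [113, 215, 96, 49, 1433], [208, 222, 5, 3, 13], [86, 224, 16, 14, 111], [212, 229, 8, 5, 16], [257, 228, 12, 7, 41], [89, 233, 8, 6, 21], [241, 235, 15, 10, 55], [205, 240, 11, 7, 49], [240, 251, 60, 74, 1467], [235, 263, 10, 11, 76], [239, 293, 7, 10, 40], [253, 298, 13, 7, 55]]
```

```bash
python3 -c "
from cell import *
s=read_state();print(s['qd'].round(3),s['force']);finish_job()"
```

```text
[ 0.001 -0.     0.002 -0.007  0.001  0.     0.   ] [ 0.46077074 -0.20150135  0.00135984]
the job is handed in; nothing more can be done
```

The core's flat was turned up and the carriage pushed home against the end stop, and I handed the job in at about 15 s. I gripped the tail to turn the core about 0.66 rad. Then I pushed the carriage in with the closed, leaned-back fingers behind its fin, and backed the arm clear.

**Checks that passed:**
- **Flat:** a close wrist view after the turn put it about 0.03 rad from level, and the core was not touched again.
- **Home:** at the end of the slide the push force rose to 30 N with under 0.4 mm of movement. The carriage's nose computes to about y +66 mm, where the rails end in the side picture.
- **After release:** the carriage stayed where it was, and the arm was free with about 0 N on the tool.

**Checks that disagreed or were not conclusive:**
- **Roll:** an earlier, coarser wrist view gave about 0.1 rad. I trusted the closer one.
- **Fin position:** its point measured about 16 mm outside the hood edge at home, not the stated 11 mm. I went by the hard stop and the rail end.
- **Flat under the hood:** I could not see it there, so its final angle rests on the earlier check.
- **Bystanders:** I took no separate measurement of them. The last pictures were compared with the first only in numbers, and the arm and its shadows made that inconclusive. None was touched as far as I could see.

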